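# Sort the tagged reagent cartridges and show the queried one to the inspection camera

### The job

Sort the reagent cartridges by their tags: stand the green one fully down in the green pass nest and the red one fully down in the red reject nest, and let go of both. Then pick up the yellow one and present it to the inspection camera: hold it upright in the air with its code label squarely facing the lens, the middle of the label level with the middle of the lens and straight above the centre of the blue ring on the stand, and finish while still holding it there, motionless. Keep every cartridge upright all along, do not touch the camera stand, and leave the bottle, the jar and the tip box where they are.

Things in the scene. Friction and masses are not known exactly. Their poses are not given: they have to be found in the camera images.
- cart_green: loose upright white box with a green tag: 30 (own x) x 46 (own y) x 72 mm high, plus a green tag plate 22 x 36 x 4 mm on its lid and a green band below it; 0.1 to 0.2 kg. Origin: centre of the underside, z up. A code label 32 mm square is on its own -x face only, at the start roughly away from the robot. Starts on the grey mat, place and yaw vary. Grip from above across the 46 mm width.
- cart_red: loose upright white box with a red tag: 30 (own x) x 46 (own y) x 72 mm high, plus a red tag plate 22 x 36 x 4 mm on its lid and a red band below it; 0.1 to 0.2 kg. Origin: centre of the underside, z up. A code label 32 mm square is on its own -x face only, at the start roughly away from the robot. Starts on the grey mat, place and yaw vary. Grip from above across the 46 mm width.
- cart_yellow: loose upright white box with a yellow tag: 30 (own x) x 46 (own y) x 72 mm high, plus a yellow tag plate 22 x 36 x 4 mm on its lid and a yellow band below it; 0.1 to 0.2 kg. Origin: centre of the underside, z up. A code label 32 mm square is on its own -x face only, at the start roughly away from the robot. Starts on the grey mat, place and yaw vary. Grip from above across the 46 mm width.
- cart_yellow_label (a point): centre of the code label on the yellow-tagged cartridge: on its own -x face, 15 mm from the cartridge's axis, 32 mm above its underside. Axes as the cartridge's.
- nest_pass: pass nest, fixed: grey base 100 (own x) x 116 (own y) x 5 mm with a green rim, 8 mm thick, round a pocket 44 mm (own x) x 60 mm (own y): a cartridge stands in it, either way round, its 30 mm depth along the nest's x, 7 mm free all round. Pocket floor 5 mm and rim top 17 mm above the bench. Origin: centre of the underside, z up. Place and yaw vary; the nests may be swapped.
- nest_reject: reject nest, fixed: grey base 100 (own x) x 116 (own y) x 5 mm with a red rim, 8 mm thick, round a pocket 44 mm (own x) x 60 mm (own y): a cartridge stands in it, either way round, its 30 mm depth along the nest's x, 7 mm free all round. Pocket floor 5 mm and rim top 17 mm above the bench. Origin: centre of the underside, z up. Place and yaw vary; the nests may be swapped.
- mat: grey work mat where the cartridges start, 280 x 300 mm, 4 mm thick, fixed. Origin: centre of the underside; the cartridges stand on its top, 4 mm above the bench.
- stand: camera stand, fixed, place and yaw vary. Grey base 260 (own x) x 130 (own y) x 12 mm, origin at the centre of its underside, z up. At own +x 112 mm a column, 202 mm high, carries a black camera (52 mm wide, top 193 mm) looking level along own -x, roughly to the robot. Lens 42 mm across, axis 170 mm above the bench. Blue ring, 52 mm across, on the base at own x = -60 mm.
- lens (a point): centre of the lens front, 50 mm to own +x of the stand's origin, 170 mm above the bench. Axes as the stand's: the lens looks along -x.
- focus (a point): the point in the air where the label centre must be: straight above the centre of the blue ring, 110 mm in front of the lens, level with it (170 mm above the bench). Axes as the stand's: with its label facing the lens a cartridge's own x axis points opposite to the stand's x (yaw differs by pi).
- bottle: bystander: loose amber capped bottle, 56 mm in diameter, 120 mm high, origin at the centre of the underside
- jar: bystander: loose small jar with a white cap, 54 mm in diameter, 60 mm high, origin at the centre of the underside
- tipbox: bystander: loose blue box with a white lid, 85 (x) x 120 (y) x 63 mm high, origin at the centre of the underside
Mind the look-alikes: they are no part of the job. What is shaped like the cart_red but purple is not meant.

How it is judged:
By the outcome, as a careful person would: the job done as asked, in the order asked, and still so for the second after the job is handed in, while the arm keeps its last pose, push and grip.
It also fails if it takes over 72 s, if anything falls off the work surface, if the arm or the gripper's body presses on something with over 40 N, if the wrist force passes 120 N, or if a joint passes its speed limit or range.

### The arm

A 6-joint arm with a two-finger parallel gripper is mounted at the origin on the work surface. World frame = base frame: x ahead of the robot, y to its left, z up, the work surface at z = 0. Lengths are in mm, angles in rad, forces in N, time in s.
With the tool pointing down it reaches from about 350 to 875 mm from the base axis. Payload 4.2 kg.
Tool frame: the origin (TCP) lies midway between the tips of the shut fingers; the grasp point (between the pads) lies arm.grip_depth behind it (arm.grip_depth is the distance from the TCP to the grasp point, in mm); z points along the fingers, y is the direction in which the jaws open and shut (so a half turn about z gives the same grasp; the last joint's range is limited). The gripper opens to 85 mm and grips with 20 to 120 N. Pads are 22 mm wide; open, the fingers measure 114 mm over their backs; the gripper's body (76 mm by 85 mm) begins 54 mm behind the grasp point. The pads swing forward as they close: fully open they stand 13 mm farther back than shut.
Start: joints at [-1.07, 0.385, 0.008, 0, -1.194, -0.259], TCP at [149.674, -606.792, 231.312] pointing down, gripper open.
Joint ranges: [-3.14, 3.14], [-1.21, 2.06], [-1.07, 1.41], [-3.16, 2.05], [-2.99, -0.16], [-3.1, 3.1]. Speed limits (rad/s): [2.79, 2.79, 3.14, 3.14, 3.14, 3.14].

### API

Orientations are given as a unit quaternion [x, y, z, w].
In Python, from bench import arm gives the robot as it stands.
- The arm moves only by the tool play_rows, never from a script. Its argument "motion" is one flat list of numbers, 7 for each row, row after row: the opening in per cent of the stroke, from 0 (shut) to 100 (fully open), then the shift along the world's x, y, z in cm, then the turn, a rotation vector about the world's x, y, z in degrees. A call has 1 to 5 rows; each row is the pose to reach, as a shift and turn from the pose commanded when the call began; what a row does not reach only later rows make up. A row lasts 1/8 s, in which the tool goes at most 62.5 mm and 10.7 degrees, less where a joint would pass 70% of its speed; a pose out of reach is approached as far as the arm can. A call with a gripper value outside its range is refused whole. The fingers move at their own pace and stop on an object; the grip force is fixed at half the most. Time passes only in rows, so rows that repeat a pose let the fingers close. It gives the time, the measured TCP pose, the force and the opening at its end, in the units of the state.
- arm.read_state(): the state, without advancing time (a new reading comes with each control period).
- arm.get_image(name): name is "scene" or "side" or "wrist"; returns (picture, depth): 400x640x3 uint8, red, green, blue; 400x640 float32, mm along the optical axis (not along the pixel's ray), 0 where there is no reading.
- arm.camera_info(name): a dict with "fovy" (degrees; the focal length in pixels is half the picture's height over the tangent of half this angle, whatever the lens; pixels are square), "cx", "cy" (the principal point, pixels), "R" (3x3) and "t" (3): a world point X has camera coordinates R X + t. Camera axes: x right, y down, z forward; pixel columns grow to the right and rows downward; lengths in mm; the calibration is good to about 2 mm. A picture is of the moment at which its call begins: read the wrist's pose just before it. camera_info takes no time and is no camera call; for the wrist camera it gives the pose at the moment of the call.
- arm.job_done(): hands the job in, once; it reports no verdict.
Trained networks look in the newest picture that a camera, given by its name, has taken for a name from the list of things; names that differ only in an ending like _2 or _b are one class to them, and where a whole thing is asked for, a point or a joint stands for the part that bears it (a point fixed in the world has none). Each returns a list of dicts, best first, with "confidence" (0 to 1); they miss things now and then, are a little off and sometimes report something else, mostly with a low value. They report only what shows in the picture. A call takes as long as a camera call. They do not tell look-alikes from the thing itself.
- arm.outline_of(thing, camera): "mask" (400x640 bool, what is visible of it) and "extent" ([left, top, width, height] in pixels, round what is visible of it).
- arm.place_of(thing, camera): "uv" ([column, row] in pixels: a listed point, or the origin of a listed thing).
The state is a dict: "clock": time; "joints": joint angles; "joint_vel": joint speeds; "joint_efforts": joint torques, N m; "position": TCP position; "ee_rot": TCP orientation; "contact_force": force on the tool from outside, world axes, zero at the start; "wrist_torque": the same for the moment, N m; "gripper_width": finger opening in mm.
Only numpy, scipy, OpenCV 4.12 (cv2) and the standard library are available. Lean on these libraries where they do the work, as an engineer would, in place of code of your own. Each camera call takes 0.05 s, during which the arm holds its last target.

## Working session

There is one attempt and no reset: what is moved stays moved. The work goes in short steps, Python scripts to look and compute and a tool call to move; the robot and the scene stay as the last step left them, time stands still between calls to the robot, and variables do not carry over. Pictures are saved under pics/ and viewed, and the job is handed in when it is done.

Besides the shell and the picture viewer there is one more tool, called after "Call:" as a command line: name --argument value ..., lists and objects as JSON in quotes. play_rows: Moves the arm, as the interface text tells. Its arguments: {"type":"object","properties":{"motion":{"type":"array","items":{"type":"number"}}},"required":["motion"]}

```bash
ls; mkdir -p pics
python3 - <<'E'
from bench import arm
import cv2,numpy as np
print(arm.read_state()); print(arm.grip_depth)
for n in ("scene","side","wrist"):
    im,d=arm.get_image(n); cv2.imwrite(f"pics/{n}0.png",im[:,:,::-1]); np.savez(f"pics/{n}0.npz",im=im,d=d)
    print(n,arm.camera_info(n))
E
```

```text
pics
{'clock': 0.0, 'joints': array([-1.07042127e+00,  3.85526775e-01,  6.64926612e-03, -4.87585137e-04,
       -1.19397827e+00, -2.58592112e-01]), 'joint_vel': array([-0.00067856, -0.00025763, -0.00210368, -0.00094958,  0.00060818,
       -0.00022021]), 'joint_efforts': array([ 1.13424397e-05, -3.92294419e+01,  1.88394284e+01,  4.18610215e+00,
       -4.61503441e-03,  4.00130062e-06]), 'position': array([ 149.52457404, -606.2646336 ,  230.25041269]), 'ee_rot': array([-1.20507869e-01,  9.92711812e-01,  1.04040604e-03, -1.70977256e-04]), 'contact_force': array([-1.05325827,  0.93006582,  0.00669079]), 'wrist_torque': array([0.01341621, 0.03083178, 0.04533519]), 'gripper_width': 85.41881633818305}
18.700000000000003
scene {'fovy': 57.41550768720229, 'cx': 315.737102884893, 'cy': 198.87307250621157, 'R': array([[-0.12978679,  0.99153887,  0.00246136],
       [ 0.76675848,  0.10193762, -0.63379031],
       [-0.62867863, -0.08037034, -0.77350099]]), 't': array([  82.68632998, -355.49467642, 1419.9201739 ])}
side {'fovy': 53.437450049906275, 'cx': 318.2346696616396, 'cy': 197.69132506430438, 'R': array([[-0.99532278, -0.09622109,  0.00860634],
       [-0.05595516,  0.50159122, -0.86329327],
       [ 0.07875015, -0.85973703, -0.50462923]]), 't': array([ 530.63006205,  144.00872432, 1040.37489159])}
wrist {'fovy': 68.4066880939248, 'cx': 317.03489685388354, 'cy': 201.03449444534394, 'R': array([[-0.23857345,  0.97112344,  0.00140152],
       [ 0.92632018,  0.22713297,  0.30056868],
       [ 0.29157097,  0.07300596, -0.95375914]]), 't': array([624.55592172, -39.50126869, 379.56196334])}
```

View pics/scene0.png

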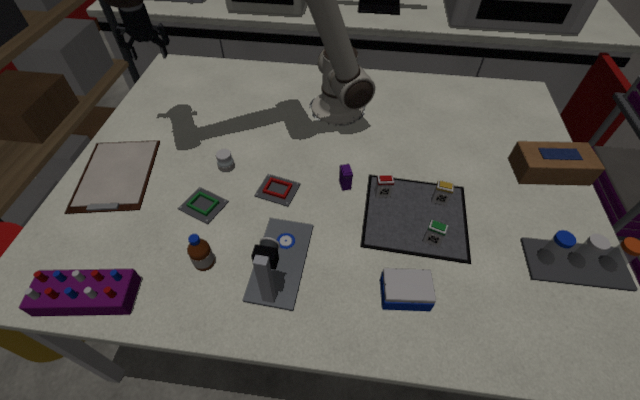

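View pics/side0.png

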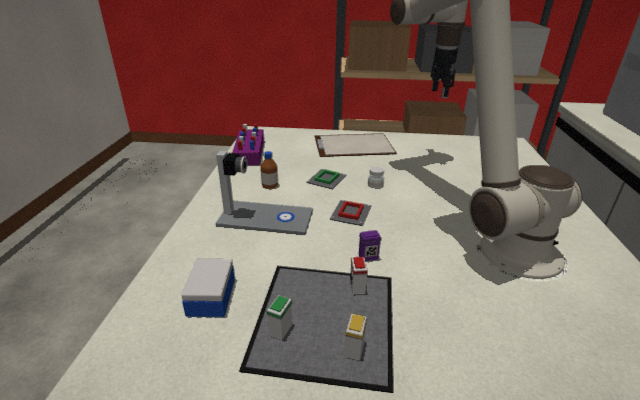

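View pics/wrist0.png

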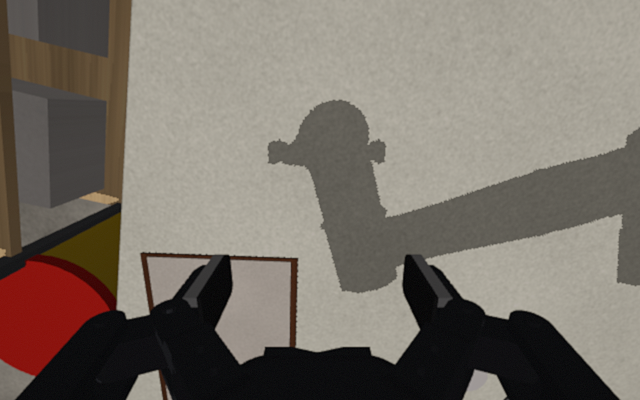

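Scene picture: green tag (438,228), red tag (386,181) and yellow tag (445,187) are on the mat. The purple look-alike stands off the mat at (346,177). The nests are green (203,204) and red (277,188), and the blue ring is at (286,241). I'll measure these next.

```bash
cat > h.py <<'E'
import numpy as np,cv2
from scipy.spatial.transform import Rotation as Rn
def K(ci):
    f=200/np.tan(np.radians(ci["fovy"])/2); return f,ci["cx"],ci["cy"]
def ray(ci,uv):
    f,cx,cy=K(ci); uv=np.atleast_2d(np.asarray(uv,float))
    d=np.c_[(uv[:,0]-cx)/f,(uv[:,1]-cy)/f,np.ones(len(uv))]
    return d
def onplane(ci,uv,z):
    R,t=ci["R"],ci["t"]; o=-R.T@t; d=ray(ci,uv)@R
    s=(z-o[2])/d[:,2]; return o+s[:,None]*d
def fromdepth(ci,uv,dep):
    R,t=ci["R"],ci["t"]; return (ray(ci,uv)*np.asarray(dep)[:,None]-t)@R
def proj(ci,X):
    f,cx,cy=K(ci); c=np.atleast_2d(X)@ci["R"].T+ci["t"]; return np.c_[f*c[:,0]/c[:,2]+cx,f*c[:,1]/c[:,2]+cy]
H={"green":((45,85),90),"red":((0,6),120),"yellow":((18,32),90),"blue":((100,125),120)}
def cmask(im,col,smin=None):
    hsv=cv2.cvtColor(im,cv2.COLOR_RGB2HSV); (a,b),s=H[col]; s=smin or s
    h=hsv[...,0]; m=(h>=a)&(h<=b)
    if col=="red": m|=h>=174
    return m&(hsv[...,1]>=s)&(hsv[...,2]>50)
def rect(xy):
    (c,(w,h),a)=cv2.minAreaRect(np.float32(xy)); 
    if w<h: w,h,a=h,w,a+90
    return c,w,h,(a+90)%180-90   # angle of LONG axis
E
python3 - <<'E'
from h import *
from bench import arm
W={}
for cam in("scene","side"):
    z=np.load(f"pics/{cam}0.npz"); im,d=z["im"],z["d"]; ci=arm.camera_info(cam)
    for col in("green","red","yellow","blue"):
        m=cmask(im,col)
        n,lab,st,ce=cv2.connectedComponentsWithStats(m.astype(np.uint8),connectivity=8)
        for i in range(1,n):
            if st[i,4]<25: continue
            v,u=np.nonzero(lab==i); dep=d[v,u]; ok=dep>0
            if not ok.any(): continue
            P=fromdepth(ci,np.c_[u,v][ok],dep[ok])
            med=np.median(P,0)
            if abs(med[0])>1200 or med[2]<-50: continue
            zt=np.percentile(P[:,2],90)
            sel=P[P[:,2]>zt-8]
            c,w,h,a=rect(sel[:,:2])
            print(cam,col,st[i,4],ce[i].round(),"med",med.round(),"ztop",zt.round(),"rect",np.round(c),round(w),round(h),round(a))
for th in("nest_pass","nest_reject","stand","lens","focus","mat","bottle","jar","tipbox","cart_red","cart_green","cart_yellow"):
    for cam in("scene","side"):
        r=arm.place_of(th,cam); ci=arm.camera_info(cam)
        zz={"lens":170,"focus":170,"mat":0}.get(th,4 if th[:4]=="cart" else 0)
        print(th,cam,[(np.round(q["uv"]),round(q["confidence"],2),onplane(ci,q["uv"],zz).round()[0][:2]) for q in r[:3]])
E
```

```text
scene green 183 [202. 202.] med [ 539. -357.   19.] ztop 21.0 rect [ 538. -356.] 75 60 67
scene green 88 [439. 225.] med [579. 320.  81.] ztop 83.0 rect [579. 321.] 34 23 69
scene red 222 [277. 187.] med [ 451. -145.   17.] ztop 20.0 rect [ 446. -146.] 75 63 76
scene red 58 [386. 178.] med [427. 178.  81.] ztop 83.0 rect [427. 180.] 33 21 -83
scene red 35 [ 37. 274.] med [ 853. -641.   86.] ztop 89.0 rect [ 852. -640.] 14 12 41
scene red 39 [ 94. 274.] med [ 834. -508.   86.] ztop 88.0 rect [ 832. -507.] 14 13 -15
scene red 39 [107. 290.] med [ 870. -457.   86.] ztop 88.0 rect [ 868. -457.] 13 13 60
scene red 36 [ 48. 291.] med [ 889. -589.   87.] ztop 89.0 rect [ 889. -590.] 14 13 54
scene yellow 71 [446. 185.] med [429. 353.  80.] ztop 83.0 rect [428. 352.] 33 22 83
scene blue 359 [560. 154.] med [252. 718.  82.] ztop 85.0 rect [252. 719.] 119 47 -83
scene blue 248 [566. 239.] med [604. 618. 114.] ztop 116.0 rect [601. 618.] 46 43 -45
scene blue 102 [286. 240.] med [634. -81.  14.] ztop 16.0 rect [635. -83.] 52 46 34
scene blue 83 [193. 239.] med [ 729. -290.  121.] ztop 123.0 rect
[... 3399 characters left out ...]
ene [(array([228., 168.]), 0.59, array([ 376., -328.]))]
jar side [(array([377., 186.]), 0.72, array([ 364., -325.]))]
tipbox scene [(array([400., 295.]), 0.59, array([753., 231.]))]
tipbox side [(array([211., 298.]), 0.84, array([750., 245.]))]
cart_red scene [(array([344., 185.]), 0.84, array([402.,  60.])), (array([384., 190.]), 0.74, array([408., 185.]))]
cart_red side [(array([359., 288.]), 0.86, array([421., 183.])), (array([367., 258.]), 0.86, array([403.,  69.]))]
cart_green scene [(array([432., 239.]), 0.73, array([571., 323.]))]
cart_green side []
cart_yellow scene [(array([439., 200.]), 0.88, array([426., 354.]))]
cart_yellow side [(array([353., 352.]), 0.66, array([432., 359.]))]
```

Call:
play_rows --motion '[100,6,8,2,0,0,-5,100,10,13,4,0,0,-10,100,14,18,6,0,0,-15,100,18,23,8,0,0,-20,100,20,27,10,0,0,-24]'

```text
clock: 1.98
position: [330.8, -365.7, 318.2]
ee_rot: [0.09, 0.996, 0.0, 0.0]
contact_force: [0.7, 0.1, 0.2]
gripper_width: 85.3
```

Run:
```python
from h import *
from bench import arm
s=arm.read_state(); print(s["clock"],s["joints"],s["position"],s["ee_rot"])
```

```text
1.975 [-5.05381094e-01  1.03507936e-01 -1.51865641e-01 -2.94192593e-05
 -1.31542522e+00 -1.24481519e+00] [ 330.80894599 -365.66093745  318.22242798] [8.95834373e-02 9.95979321e-01 1.35201017e-05 4.61559083e-06]
```

Call:
play_rows --motion '[100,4,5,0,0,0,0,100,8,10,0,0,0,0,100,8,10,0,0,0,0,100,8,10,0,0,0,0]'

```text
clock: 2.48
position: [409.9, -267.1, 317.7]
ee_rot: [0.088, 0.996, -0.0, -0.0]
contact_force: [0.0, -0.2, 0.3]
gripper_width: 85.6
```

Run:
```python
from h import *
from bench import arm
s=arm.read_state(); print(s["clock"],s["position"],s["ee_rot"],s["joint_vel"].round(3))
ci=arm.camera_info("wrist")
im,d=arm.get_image("wrist"); cv2.imwrite(f"pics/wrist1.png",im[:,:,::-1]); np.savez("pics/wrist1.npz",im=im,d=d,**{k:np.array(v) for k,v in ci.items()})
for col in("green","red","blue"):
    m=cmask(im,col)
    n,lab,st,ce=cv2.connectedComponentsWithStats(m.astype(np.uint8),connectivity=8)
    for i in range(1,n):
        if st[i,4]<100: continue
        v,u=np.nonzero(lab==i); dep=d[v,u]; ok=dep>0
        if not ok.any(): continue
        P=fromdepth(ci,np.c_[u,v][ok],dep[ok]); med=np.median(P,0); zt=np.percentile(P[:,2],90)
        c,w,h,a=rect(P[P[:,2]>zt-8][:,:2])
        print(col,st[i,4],ce[i].round(),"med",med.round(1),"ztop",zt.round(1),"rect",np.round(c,1),round(w,1),round(h,1),round(a,1))
```

```text
2.475 [ 409.91678177 -267.13425003  317.73517706] [ 8.79006143e-02  9.96129243e-01 -7.05551898e-05 -9.49020063e-05] [-0.034 -0.001 -0.002  0.    -0.001  0.001]
green 684 [277. 245.] med [ 533.9 -358.3   17. ] ztop 18.1 rect [ 536.8 -358. ] 74.6 59.8 68.1
red 955 [399. 171.] med [ 446.1 -146.    16.6] ztop 17.9 rect [ 447.4 -146.9] 75.2 59.2 76.6
red 2645 [ 18. 327.] med [  775.9 -1176.1  -219.5] ztop -218.0 rect [  731.  -1202.4] 323.6 143.5 -0.1
blue 185 [449. 267.] med [621.9 -74.   12.7] ztop 13.8 rect [ 536.1 -143.2] 281.5 29.2 34.7
blue 1614 [611. 299.] med [720.3 183.2  23.8] ztop 41.6 rect [742.8 186. ] 94.5 42.9 -25.3
```

View pics/wrist1.png

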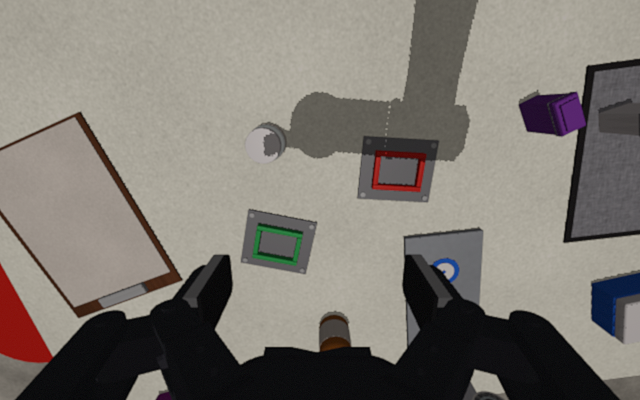

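The wrist view shows the pass nest at (278,243), the reject nest at (398,171), the stand base at (443,270) with the ring partly behind a finger, and the purple decoy at (552,113). Next I'll get the stand yaw and the cartridge poses.

Run:
```python
from h import *
from bench import arm
for cam in("scene","side"):
    z=np.load(f"pics/{cam}0.npz"); im,d=z["im"],z["d"]; ci=arm.camera_info(cam)
    v,u=np.nonzero(d>0); P=fromdepth(ci,np.c_[u,v],d[v,u])
    off=2 if cam=="scene" else 0
    s=(np.hypot(P[:,0]-700,P[:,1]+80)<170)&(P[:,2]>7+off)&(P[:,2]<17+off)
    m=np.zeros((400,640),np.uint8); m[v[s],u[s]]=1
    m=cv2.morphologyEx(m,cv2.MORPH_OPEN,np.ones((3,3)))
    k=m[v,u]>0
    print(cam,k.sum(),rect(P[k][:,:2]))
    # ring : via plane z=12
    rm=cmask(im,"blue"); 
    q=onplane(ci,np.c_[u,v],12)
    kk=rm[v,u]&(np.hypot(q[:,0]-637,q[:,1]+85)<40)
    print(cam,"ring ellipse/minEnclosing",cv2.minEnclosingCircle(np.float32(q[kk][:,:2])), rect(q[kk][:,:2]))
    # purity : box edges at plane z=12 from mask of grey
im=cv2.imread("pics/scene0.png")[200:320,220:340]; cv2.imwrite("pics/crop_stand.png",cv2.resize(im,None,fx=5,fy=5,interpolation=cv2.INTER_CUBIC))
im=cv2.imread("pics/scene0.png")[150:260,330:480]; cv2.imwrite("pics/crop_carts.png",cv2.resize(im,None,fx=5,fy=5,interpolation=cv2.INTER_CUBIC))
```

```text
scene 3019 ((696.0440063476562, -89.17003631591797), 261.958984375, 130.12100219726562, -3.1205368041992188)
scene ring ellipse/minEnclosing ((635.4811401367188, -85.69087982177734), 25.730731964111328) ((634.4254150390625, -83.75550842285156), 49.778564453125, 45.48403549194336, 33.55759811401367)
side 2142 ((697.3390502929688, -88.67705535888672), 260.0535888671875, 135.37913513183594, -3.284332275390625)
side ring ellipse/minEnclosing ((638.1203002929688, -86.65714263916016), 25.630939483642578) ((638.8571166992188, -86.28651428222656), 48.11709976196289, 47.124732971191406, -83.70031881332397)
```

View pics/crop_carts.png

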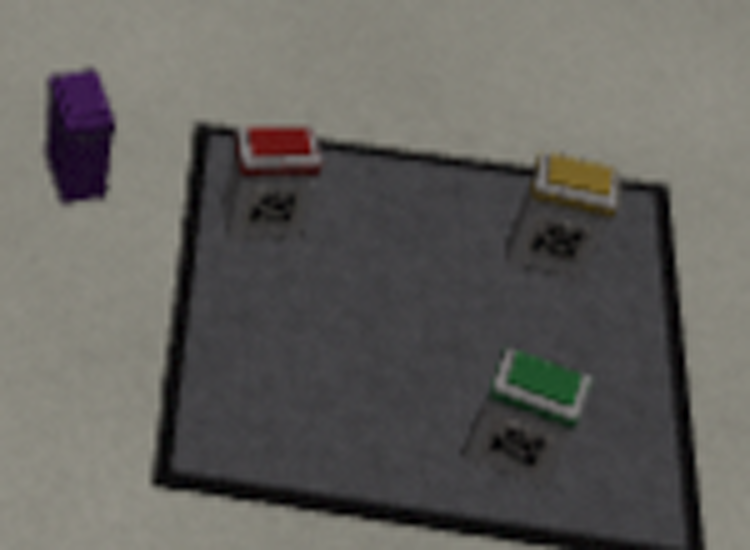

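View pics/crop_stand.png

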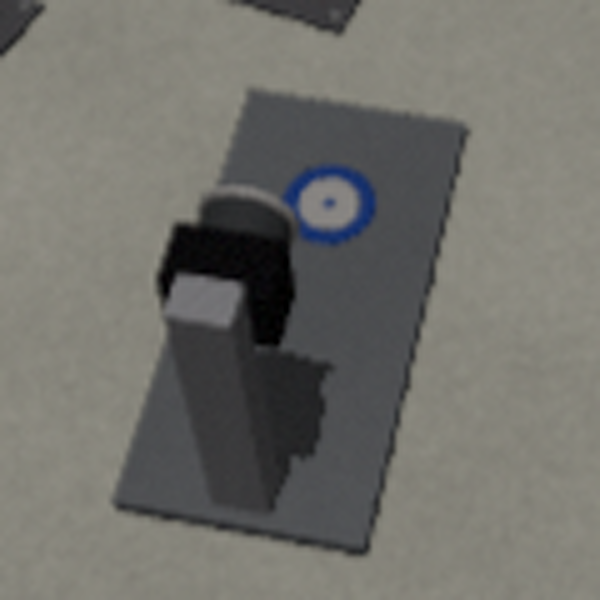

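Candidates for the red cartridge were the red tag on the mat at (386,181), the purple decoy at (346,177) and the red nest at (277,188). The close crop shows red, yellow and green tags on the mat, each with its code label on the +x side. I'll take green first.

Call:
play_rows --motion '[100,1.6,5.6,0,0,0,-1,100,3.2,11.2,0,0,0,-2,100,4.8,16.8,-2,0,0,-3,100,6.4,22.4,-3,0,0,-4,100,8,28,-4,0,0,-5]'

```text
clock: 3.15
position: [490.0, 12.7, 277.6]
ee_rot: [0.134, 0.991, -0.0, 0.0]
contact_force: [0.9, -1.1, 0.4]
gripper_width: 85.7
```

Call:
play_rows --motion '[100,1.6,5.6,-1,0,0,-1,100,3.2,11.2,-3,0,0,-2,100,4.8,16.8,-5,0,0,-3,100,6.4,22.4,-6,0,0,-4,100,8,28,-7,0,0,-5]'

```text
clock: 3.78
position: [571.3, 292.4, 207.2]
ee_rot: [0.177, 0.984, -0.0, 0.0]
contact_force: [1.4, -0.8, 0.5]
gripper_width: 85.3
```

Call:
play_rows --motion '[100,0.5,2,0,0,0,0,100,0.5,2,0,0,0,0]'

```text
clock: 4.03
position: [575.6, 312.2, 207.0]
ee_rot: [0.175, 0.985, -0.001, -0.0]
contact_force: [-0.3, -0.8, -0.8]
gripper_width: 85.3
```

```bash
cat > look.py <<'E'
from h import *
from bench import arm
import sys
def psi(q):
    R=Rn.from_quat(q).as_matrix(); return np.degrees(np.arctan2(R[1,1],R[0,1]))
def look(name,cols=("green","red","yellow"),minA=100):
    s=arm.read_state(); print(s["clock"],"pos",s["position"].round(1),"psi",round(psi(s["ee_rot"]),1),"z",Rn.from_quat(s["ee_rot"]).as_matrix()[:,2].round(3),"F",s["contact_force"].round(1),"w",round(s["gripper_width"],1),"j",s["joints"].round(2))
    ci=arm.camera_info("wrist")
    im,d=arm.get_image("wrist"); cv2.imwrite(f"pics/{name}.png",im[:,:,::-1])
    np.savez(f"pics/{name}.npz",im=im,d=d,**{k:np.array(v) for k,v in ci.items()})
    for col in cols:
        m=cmask(im,col)
        n,lab,st,ce=cv2.connectedComponentsWithStats(m.astype(np.uint8),connectivity=8)
        for i in range(1,n):
            if st[i,4]<minA: continue
            v,u=np.nonzero(lab==i); dep=d[v,u]; ok=dep>0
            if not ok.any(): continue
            P=fromdepth(ci,np.c_[u,v][ok],dep[ok]); med=np.median(P,0); zt=np.percentile(P[:,2],90)
            c,w,h,a=rect(P[P[:,2]>zt-4][:,:2])
            print(col,st[i,4],ce[i].round(),"ztop",zt.round(1),"rect",np.round(c,1),round(w,1),round(h,1),round(a,1))
if __name__=="__main__": look(sys.argv[1])
E
python3 look.py w2
```

```text
4.025 pos [575.6 312.2 207. ] psi 69.8 z [-0.001 -0.001 -1.   ] F [-0.3 -0.8 -0.8] w 85.3 j [ 0.74  0.45  0.05  0.   -1.17 -2.67]
green 786 [326. 192.] ztop 80.9 rect [577.7 320.1] 34.4 20.9 71.9
red 266 [134.  86.] ztop 74.4 rect [434.  188.1] 54.9 26.0 -48.6
red 1125 [112.  85.] ztop 80.9 rect [424.3 179.9] 36.0 22.8 -80.7
yellow 1112 [301.  12.] ztop 81.1 rect [429.2 352.6] 35.5 19.9 78.9
yellow 155 [306.  32.] ztop 74.6 rect [442.9 350.2] 46.4 2.7 80.0
```

View pics/w2.png

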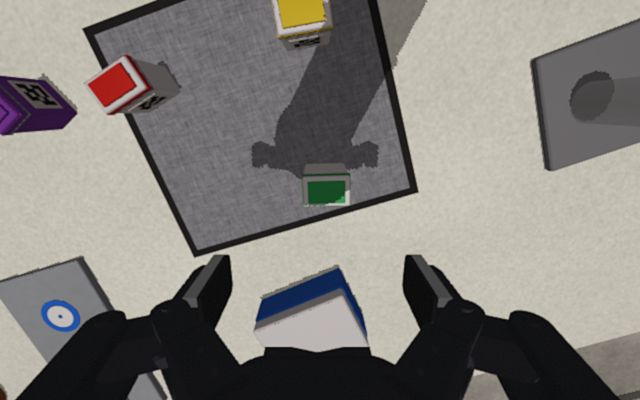

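The view shows green at (326,190) with its plain face toward the robot, red at (120,85), yellow at (302,15) and purple at (25,105). I'll descend on green.

Call:
play_rows --motion '[100,0.3,0.8,-5,0,0,1,100,0.3,0.8,-10,0,0,1,100,0.3,0.8,-14,0,0,1,100,0.3,0.8,-17,0,0,1,100,0.3,0.8,-17.4,0,0,1]'

```text
clock: 4.7
position: [577.1, 317.7, 32.3]
ee_rot: [0.168, 0.986, -0.002, -0.001]
contact_force: [0.4, -0.2, -0.3]
gripper_width: 85.9
```

Call:
play_rows --motion '[50,0,0,0,0,0,0,30,0,0,0,0,0,0,20,0,0,0,0,0,0,20,0,0,0,0,0,0,20,0,0,0,0,0,0]'

```text
clock: 5.32
position: [579.0, 321.4, 36.0]
ee_rot: [0.166, 0.986, 0.001, 0.001]
contact_force: [0.1, -0.7, 6.0]
gripper_width: 45.3
```

Call:
play_rows --motion '[20,0,0,3,0,0,0,20,0,0,8,0,0,0,20,0,0,13,0,0,0,20,0,0,13,0,0,0]'

```text
clock: 5.82
position: [579.9, 322.4, 169.3]
ee_rot: [0.166, 0.986, 0.004, 0.004]
contact_force: [-1.2, 0.1, -2.1]
gripper_width: 45.6
```

```bash
python3 look.py w3
```

```text
5.825 pos [579.9 322.4 169.3] psi 70.9 z [ 0.008  0.007 -1.   ] F [-1.2  0.1 -2.1] w 45.6 j [ 0.75  0.49  0.02  0.   -1.09 -2.66]
green 979 [318. 263.] ztop 206.1 rect [565.1 326.8] 46.5 2.8 70.9
green 4352 [317. 306.] ztop 213.8 rect [578.8 321.9] 35.4 23.5 70.5
red 451 [88. 75.] ztop 74.1 rect [433.8 188.7] 55.0 26.6 -48.1
red 1642 [60. 73.] ztop 81.0 rect [424.1 180.3] 36.0 23.2 -80.7
yellow 343 [281.   3.] ztop 80.9 rect [436.5 350.8] 34.5 6.0 76.3
yellow 251 [291.  16.] ztop 74.8 rect [442.6 350.3] 46.1 2.6 79.4
```

View pics/w3.png

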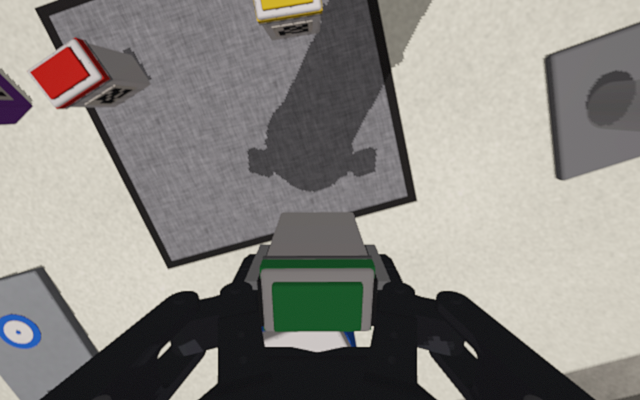

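Green is gripped upright at (317,306) and its underside is 31.5 mm below the TCP. I'll carry it to the pass nest.

Call:
play_rows --motion '[20,-0.2,-3,0,0,0,0,20,-0.5,-8,0,0,0,-1,20,-0.8,-13.5,0,0,0,-1,20,-1.2,-19,0,0,0,-2,20,-1.6,-25,0,0,0,-2]'

```text
clock: 6.5
position: [560.2, 68.9, 161.6]
ee_rot: [0.183, 0.983, -0.001, -0.002]
contact_force: [1.1, -1.0, -1.6]
gripper_width: 45.1
```

Call:
play_rows --motion '[20,-0.3,-6,0,0,0,0,20,-0.6,-12,0,0,0,0,20,-0.9,-18,0,0,0,-1,20,-1.2,-23,0,0,0,-1,20,-1.6,-28,0,0,0,-1]'

```text
clock: 7.12
position: [544.2, -210.6, 161.5]
ee_rot: [0.192, 0.981, 0.0, -0.002]
contact_force: [0.1, 0.3, -0.8]
gripper_width: 45.6
```

Call:
play_rows --motion '[20,-0.3,-5,0,0,0,0,20,-0.6,-10,0,0,0,0,20,-0.9,-13.5,0,0,0,0,20,-1.1,-15,0,0,0,0,20,-1.1,-15,0,0,0,0]'

```text
clock: 7.75
position: [533.9, -359.4, 162.0]
ee_rot: [0.193, 0.981, 0.001, -0.001]
contact_force: [0.5, -0.6, -1.9]
gripper_width: 45.6
```

```bash
python3 look.py w4
```

```text
7.75 pos [ 533.9 -359.4  162. ] psi 67.8 z [-0.003  0.002 -1.   ] F [ 0.5 -0.6 -1.9] w 45.6 j [-0.34  0.47 -0.04 -0.   -1.07 -1.62]
green 1643 [320. 181.] ztop 17.7 rect [ 536.7 -357.8] 75.5 57.9 67.9
green 974 [318. 263.] ztop 198.9 rect [ 519.8 -353.9] 46.3 3.0 68.0
green 4343 [317. 306.] ztop 206.5 rect [ 533.  -359.3] 35.4 22.5 68.0
red 2143 [504.  28.] ztop 17.7 rect [ 457.4 -149.6] 76.4 41.1 76.2
red 310 [  8. 391.] ztop -218.3 rect [  766.6 -1245.6] 76.9 50.9 2.3
```

View pics/w4.png

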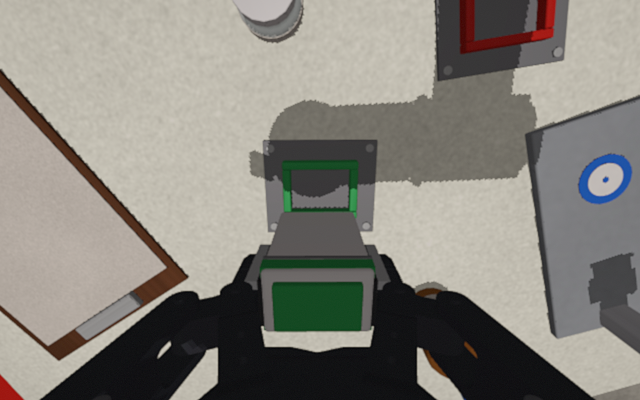

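The pass nest shows at (320,185) below the held green cartridge. The needed shift is about +4.5 mm in x and +2 mm in y, then down 125 mm.

Call:
play_rows --motion '[20,0.4,0.2,-4,0,0,0,20,0.4,0.2,-8,0,0,0,20,0.4,0.2,-10,0,0,0,20,0.4,0.2,-10,0,0,0]'

```text
clock: 8.3
position: [537.9, -355.2, 61.8]
ee_rot: [0.191, 0.982, 0.001, -0.002]
contact_force: [-0.7, 0.2, -0.7]
gripper_width: 45.3
```

```bash
python3 look.py w5
```

```text
8.3 pos [ 537.9 -355.2   61.8] psi 68.0 z [-0.004  0.002 -1.   ] F [-0.7  0.2 -0.7] w 45.3 j [-0.33  0.57 -0.14 -0.   -0.86 -1.62]
green 2847 [311. 200.] ztop 17.6 rect [ 529.5 -355. ] 75.7 43.5 68.3
green 978 [318. 263.] ztop 98.7 rect [ 524.1 -350. ] 46.7 3.3 68.8
green 4341 [317. 306.] ztop 106.4 rect [ 537.1 -355.3] 35.6 22.2 67.9
red 1370 [571.   7.] ztop 17.5 rect [ 473.2 -165.7] 54.2 8.1 68.9
```

View pics/w5.png

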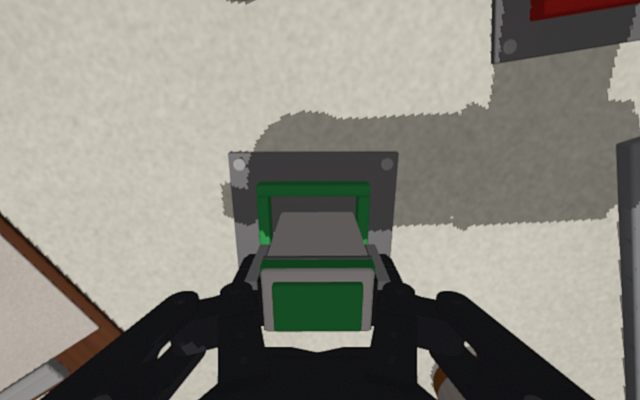

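Call:
play_rows --motion '[20,0,-0.25,0,0,0,0,20,0,-0.25,-1,0,0,0,20,0,-0.25,-2,0,0,0,20,0,-0.25,-2.4,0,0,0,20,0,-0.25,-2.5,0,0,0]'

```text
clock: 8.98
position: [538.6, -359.8, 38.1]
ee_rot: [0.192, 0.981, 0.0, -0.001]
contact_force: [-0.9, 0.0, -1.2]
gripper_width: 45.2
```

```bash
python3 look.py w6
```

```text
8.975 pos [ 538.6 -359.8   38.1] psi 67.8 z [-0.001  0.    -1.   ] F [-0.9  0.  -1.2] w 45.2 j [-0.34  0.6  -0.15  0.   -0.82 -1.62]
green 3529 [320. 205.] ztop 17.6 rect [ 527.6 -354.4] 75.7 39.8 67.4
green 983 [318. 263.] ztop 75.0 rect [ 524.4 -354.3] 46.6 3.3 68.9
green 4337 [317. 306.] ztop 82.7 rect [ 537.8 -359.7] 35.5 22.8 68.2
```

View pics/w6.png

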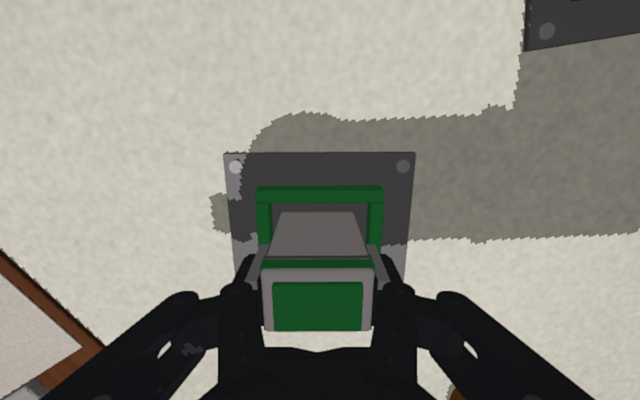

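Call:
play_rows --motion '[20,0,0,-0.15,0,0,0,20,0,0,-0.2,0,0,0,20,0,0,-0.2,0,0,0]'

```text
clock: 9.4
position: [539.0, -359.9, 37.1]
ee_rot: [0.192, 0.981, -0.0, 0.0]
contact_force: [-0.4, 0.2, -1.1]
gripper_width: 45.3
```

```bash
python3 look.py w7
```

```text
9.4 pos [ 539.  -359.9   37.1] psi 67.9 z [ 0. -0. -1.] F [-0.4  0.2 -1.1] w 45.3 j [-0.34  0.61 -0.15  0.   -0.81 -1.62]
green 3629 [320. 205.] ztop 17.6 rect [ 528.4 -354.7] 75.7 41.0 68.0
green 983 [318. 263.] ztop 73.9 rect [ 524.8 -354.3] 46.6 3.0 67.9
green 4341 [317. 306.] ztop 81.6 rect [ 538.  -359.8] 35.5 22.6 67.9
```

Call:
play_rows --motion '[30,0,0,-0.05,0,0,0,60,0,0,-0.05,0,0,0,90,0,0,-0.05,0,0,0,90,0,0,0,0,0,0]'

```text
clock: 9.95
position: [538.9, -359.8, 36.6]
ee_rot: [0.192, 0.981, 0.0, -0.0]
contact_force: [-0.1, 0.8, -0.1]
gripper_width: 76.9
```

Call:
play_rows --motion '[100,0,0,3,0,0,0,100,0,0,9,0,0,0,100,0,0,15,0,0,0,100,0,0,15,0,0,0]'

```text
clock: 10.45
position: [541.8, -361.5, 193.7]
ee_rot: [0.192, 0.981, -0.002, 0.006]
contact_force: [0.3, -0.1, -0.8]
gripper_width: 85.4
```

```bash
python3 look.py w8
```

```text
10.45 pos [ 541.8 -361.5  193.7] psi 67.9 z [ 0.012 -0.006 -1.   ] F [ 0.3 -0.1 -0.8] w 85.4 j [-0.34  0.45  0.01  0.   -1.12 -1.62]
green 1281 [319. 164.] ztop 18.0 rect [ 536.7 -357.9] 75.2 57.9 68.1
green 845 [318. 190.] ztop 81.9 rect [ 537.9 -359.5] 34.4 20.2 67.7
red 1671 [487.  25.] ztop 17.8 rect [ 458.6 -149.8] 76.8 39.0 75.6
red 1714 [ 16. 361.] ztop -218.2 rect [ 597.  -881.8] 926.4 146.3 -69.4
```

View pics/w8.png

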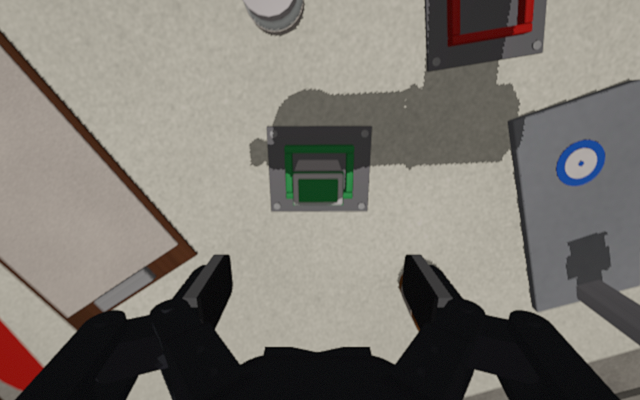

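Green stands seated at (318,185), with its top at about 81 mm. Red is next.

Call:
play_rows --motion '[100,-0.8,4,0,0,0,2,100,-2,9.5,0,0,0,5,100,-3.2,15,0,0,0,9,100,-4.4,20.5,0,0,0,13,100,-5.6,26,0,0,0,16]'

```text
clock: 11.12
position: [481.4, -98.3, 185.2]
ee_rot: [0.053, 0.999, -0.0, -0.001]
contact_force: [2.3, 0.9, 0.5]
gripper_width: 85.1
```

Call:
play_rows --motion '[100,-1.2,5.6,0,0,0,4,100,-2.4,11.2,0,0,0,8,100,-3.6,17,0,0,0,12,100,-4.8,22.5,0,0,0,15,100,-6,28,0,0,0,15]'

```text
clock: 11.75
position: [421.4, 181.4, 185.4]
ee_rot: [-0.077, 0.997, -0.001, -0.001]
contact_force: [0.3, 0.2, 0.1]
gripper_width: 85.3
```

Call:
play_rows --motion '[100,0,0,-0.5,0,0,0,100,0,0,-0.5,0,0,0]'

```text
clock: 12.0
position: [421.8, 179.5, 180.2]
ee_rot: [-0.077, 0.997, -0.001, -0.002]
contact_force: [0.4, -0.5, -0.2]
gripper_width: 85.4
```

```bash
python3 look.py w9
```

```text
12.0 pos [421.8 179.5 180.2] psi 98.9 z [-0.003 -0.002 -1.   ] F [ 0.4 -0.5 -0.2] w 85.4 j [ 0.76  0.15 -0.46 -0.   -0.97 -2.17]
red 1761 [ 31. 165.] ztop 17.6 rect [ 450.  -132.5] 60.8 51.0 -12.3
red 100 [319. 185.] ztop 70.2 rect [409.6 177.1] 45.9 1.1 -81.8
red 928 [317. 204.] ztop 80.8 rect [423.9 179.2] 34.9 20.6 -81.5
yellow 251 [486. 223.] ztop 73.1 rect [416.5 345.6] 52.0 25.5 -64.3
yellow 908 [506. 236.] ztop 80.8 rect [427.8 352.6] 36.2 21.7 78.7
```

View pics/w9.png

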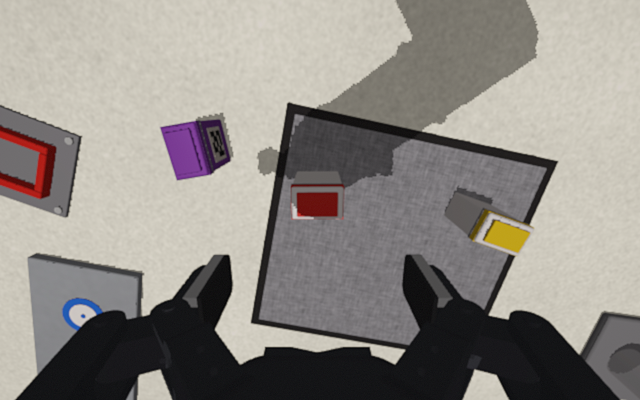

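Red is at (317,204), with its plain face toward the robot. The purple decoy at (195,148) is clear of the fingers. I'll descend.

Call:
play_rows --motion '[100,0.35,0.1,-5,0,0,0,100,0.35,0.1,-10,0,0,0,100,0.35,0.1,-13,0,0,0,100,0.35,0.1,-14.5,0,0,0,100,0.35,0.1,-14.5,0,0,0]'

```text
clock: 12.68
position: [426.0, 179.1, 35.5]
ee_rot: [-0.076, 0.997, -0.001, -0.001]
contact_force: [-0.0, 0.2, 0.7]
gripper_width: 85.3
```

Call:
play_rows --motion '[50,0,0,0,0,0,0,30,0,0,0,0,0,0,20,0,0,0,0,0,0,20,0,0,0,0,0,0,20,0,0,0,0,0,0]'

```text
clock: 13.3
position: [427.1, 181.6, 37.8]
ee_rot: [-0.077, 0.997, 0.0, 0.001]
contact_force: [0.7, -1.2, 6.2]
gripper_width: 45.7
```

Call:
play_rows --motion '[20,0,0,3,0,0,0,20,0,0,8,0,0,0,20,0,0,13,0,0,0,20,0,0,13,0,0,0]'

```text
clock: 13.8
position: [428.1, 182.8, 170.5]
ee_rot: [-0.077, 0.997, 0.003, 0.004]
contact_force: [-0.8, -0.0, -2.3]
gripper_width: 45.3
```

```bash
python3 look.py w10
```

```text
13.8 pos [428.1 182.8 170.5] psi 98.9 z [ 0.007  0.006 -1.   ] F [-0.8 -0.  -2.3] w 45.3 j [ 0.75  0.17 -0.47  0.   -0.93 -2.17]
red 1495 [ 22. 161.] ztop 17.6 rect [ 452.  -123.1] 59.2 31.8 -12.1
red 920 [317. 257.] ztop 205.3 rect [410.5 179.7] 46.6 2.6 -81.5
red 4334 [317. 299.] ztop 213.2 rect [425.  181.8] 35.7 22.9 -80.6
yellow 257 [489. 217.] ztop 70.8 rect [416.4 345.4] 51.1 24.3 -64.5
yellow 959 [510. 230.] ztop 80.7 rect [427.2 351.8] 34.7 20.9 79.4
```

View pics/w10.png

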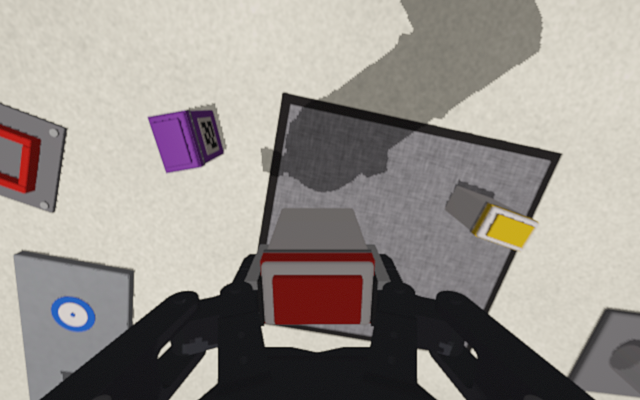

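Red is gripped upright at (317,299). I'll carry it to the reject nest.

Call:
play_rows --motion '[20,0.2,-3,0,0,0,-2,20,0.5,-8,0,0,0,-6,20,0.9,-13.5,0,0,0,-10,20,1.2,-19,0,0,0,-14,20,1.6,-24.5,0,0,0,-18]'

```text
clock: 14.48
position: [440.7, -65.5, 164.7]
ee_rot: [0.081, 0.997, -0.0, -0.002]
contact_force: [1.2, 0.1, -2.1]
gripper_width: 45.3
```

Call:
play_rows --motion '[20,0.2,-4,0,0,0,-2,20,0.4,-7,0,0,0,-4.5,20,0.4,-8,0,0,0,-4.5,20,0.4,-8.2,0,0,0,-4.5]'

```text
clock: 14.98
position: [445.4, -145.9, 165.4]
ee_rot: [0.119, 0.993, 0.0, -0.001]
contact_force: [-0.0, -0.0, -0.7]
gripper_width: 45.6
```

```bash
python3 look.py w11
```

```text
14.975 pos [ 445.4 -145.9  165.4] psi 76.3 z [-0.003  0.    -1.   ] F [-0.  -0.  -0.7] w 45.6 j [ 0.03  0.18 -0.46 -0.   -0.93 -1.84]
green 968 [156. 283.] ztop 17.6 rect [ 513.1 -351.7] 82.3 31.2 87.2
green 120 [117. 326.] ztop 73.5 rect [ 520.3 -365.1] 22.7 2.5 68.7
red 1422 [317. 176.] ztop 17.8 rect [ 442.8 -145.8] 75.3 49.8 76.4
red 918 [317. 257.] ztop 200.3 rect [ 428.7 -142. ] 46.7 2.6 75.7
red 4316 [317. 299.] ztop 208.2 rect [ 442.4 -145.7] 35.9 22.7 75.8
```

View pics/w11.png

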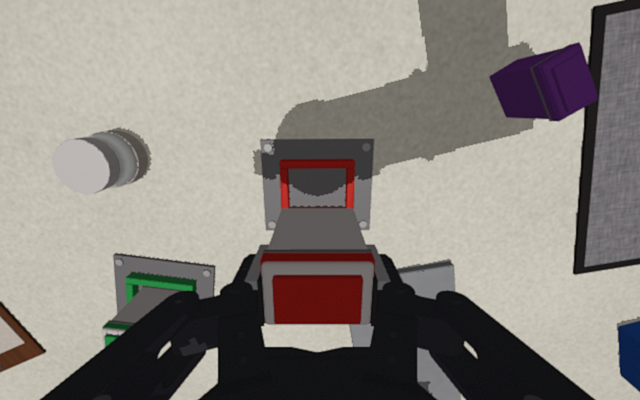

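The reject nest is at (317,178), centred laterally below the held cartridge. I'll shift +5 mm in x and −1 mm in y, then descend.

Call:
play_rows --motion '[20,0.5,-0.1,-4,0,0,0.5,20,0.5,-0.1,-8,0,0,0.5,20,0.5,-0.1,-10,0,0,0.5,20,0.5,-0.1,-10,0,0,0.5]'

```text
clock: 15.52
position: [450.2, -145.9, 65.3]
ee_rot: [0.114, 0.994, -0.0, -0.002]
contact_force: [-0.4, 0.9, -1.1]
gripper_width: 45.4
```

```bash
python3 look.py w12
```

```text
15.525 pos [ 450.2 -145.9   65.3] psi 77.0 z [-0.004  0.    -1.   ] F [-0.4  0.9 -1.1] w 45.4 j [ 0.03  0.33 -0.57 -0.   -0.67 -1.83]
green 1486 [ 72. 344.] ztop 17.4 rect [ 480.9 -296.4] 215.2 34.6 -68.3
red 2899 [314. 196.] ztop 17.6 rect [ 441.6 -145.2] 75.8 48.2 76.5
red 919 [317. 257.] ztop 100.3 rect [ 433.4 -142.1] 46.5 3.2 76.7
red 4313 [317. 299.] ztop 108.1 rect [ 447.6 -145.5] 35.5 22.7 76.8
```

Call:
play_rows --motion '[20,0,-0.1,-1,0,0,0,20,0,-0.1,-2,0,0,0,20,0,-0.1,-2.5,0,0,0,20,0,-0.1,-2.6,0,0,0]'

```text
clock: 16.08
position: [451.2, -147.9, 40.3]
ee_rot: [0.115, 0.993, -0.0, -0.0]
contact_force: [0.7, -0.5, -1.6]
gripper_width: 45.4
```

```bash
python3 look.py w13
```

```text
16.075 pos [ 451.2 -147.9   40.3] psi 76.8 z [-0.001 -0.    -1.   ] F [ 0.7 -0.5 -1.6] w 45.4 j [ 0.03  0.38 -0.59  0.   -0.6  -1.83]
green 1738 [ 44. 367.] ztop 17.4 rect [ 479.1 -299.2] 211.5 30.5 -67.9
red 3597 [318. 202.] ztop 17.6 rect [ 438.  -144.6] 75.7 41.0 76.4
red 917 [317. 257.] ztop 75.3 rect [ 434.3 -144.1] 46.4 2.4 76.8
red 4316 [317. 299.] ztop 83.2 rect [ 448.2 -147.7] 35.9 22.6 77.0
```

View pics/w13.png

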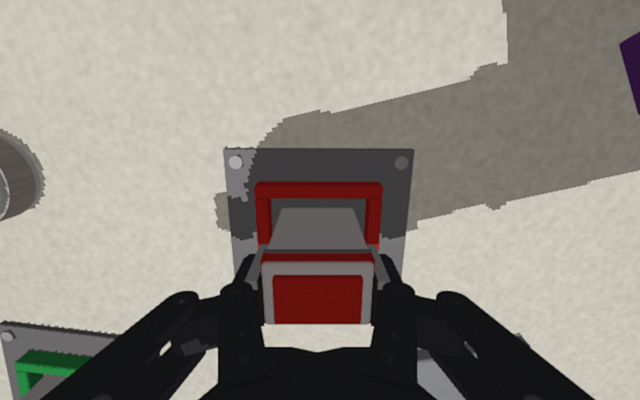

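Red sits centred in the pocket. I'll lower the last 1.7 mm, open and retreat.

Call:
play_rows --motion '[20,0,0,-0.15,0,0,0,20,0,0,-0.2,0,0,0,20,0,0,-0.2,0,0,0]'

```text
clock: 16.5
position: [451.5, -147.8, 38.8]
ee_rot: [0.114, 0.993, 0.0, 0.0]
contact_force: [-0.4, 0.1, -1.4]
gripper_width: 45.7
```

Call:
play_rows --motion '[30,0,0,0,0,0,0,60,0,0,0,0,0,0,90,0,0,0,0,0,0,90,0,0,0,0,0,0]'

```text
clock: 17.0
position: [451.5, -147.8, 38.9]
ee_rot: [0.114, 0.993, 0.0, 0.0]
contact_force: [0.2, 0.8, -0.2]
gripper_width: 76.6
```

Call:
play_rows --motion '[100,0,0,3,0,0,0,100,0,0,9,0,0,0,100,0,0,15,0,0,0,100,0,0,15,0,0,0]'

```text
clock: 17.5
position: [454.6, -148.1, 193.9]
ee_rot: [0.114, 0.993, 0.0, 0.006]
contact_force: [-0.1, -0.1, -1.4]
gripper_width: 85.4
```

```bash
python3 look.py w14
```

```text
17.5 pos [ 454.6 -148.1  193.9] psi 76.9 z [ 0.012 -0.001 -1.   ] F [-0.1 -0.1 -1.4] w 85.4 j [ 0.03  0.16 -0.41  0.   -0.99 -1.83]
green 764 [166. 259.] ztop 17.7 rect [ 524.1 -352.4] 75.9 32.7 68.3
green 161 [144. 296.] ztop 70.7 rect [ 524.9 -353.5] 46.4 2.4 68.7
green 379 [135. 310.] ztop 82.0 rect [ 487.  -284.4] 203.0 27.2 -59.6
red 1432 [317. 162.] ztop 18.3 rect [ 446.7 -146.6] 75.4 58.2 76.3
red 894 [316. 188.] ztop 81.8 rect [ 447.9 -147.6] 34.6 20.2 76.8
```

View pics/w14.png

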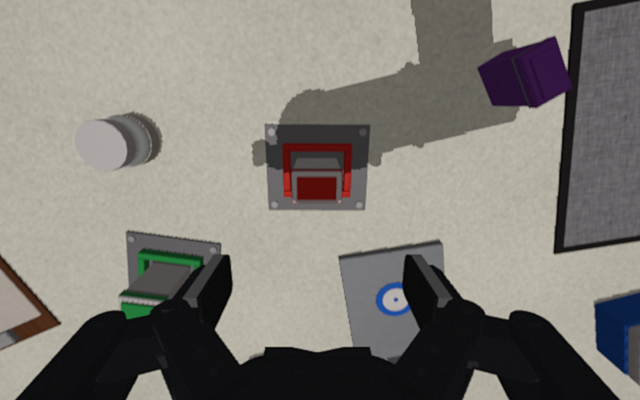

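Red is seated at (317,182). Yellow is next.

Call:
play_rows --motion '[100,-0.2,4,0,0,0,0,100,-0.5,9.5,0,0,0,1,100,-0.8,15,0,0,0,1,100,-1.1,20.5,0,0,0,2,100,-1.4,26,0,0,0,2]'

```text
clock: 18.18
position: [436.1, 113.4, 187.1]
ee_rot: [0.097, 0.995, -0.001, -0.001]
contact_force: [1.5, 0.7, 0.3]
gripper_width: 85.5
```

Call:
play_rows --motion '[100,-0.3,6,0,0,0,0,100,-0.6,12,0,0,0,0.5,100,-0.8,18,0,0,0,0.5,100,-1,22.5,0,0,0,0.5,100,-1,24,0,0,0,0.5]'

```text
clock: 18.8
position: [426.4, 353.8, 186.4]
ee_rot: [0.092, 0.996, -0.002, -0.001]
contact_force: [-0.3, 0.9, -0.4]
gripper_width: 85.7
```

Call:
play_rows --motion '[100,0,0,-0.5,0,0,0,100,0,0,-0.5,0,0,0]'

```text
clock: 19.05
position: [426.9, 350.2, 182.4]
ee_rot: [0.093, 0.996, -0.001, -0.001]
contact_force: [-0.7, -0.4, -0.2]
gripper_width: 85.1
```

```bash
python3 look.py w15
```

```text
19.05 pos [426.9 350.2 182.4] psi 79.3 z [-0.002 -0.002 -1.   ] F [-0.7 -0.4 -0.2] w 85.1 j [ 0.98  0.3  -0.24 -0.   -1.03 -2.74]
yellow 110 [321. 182.] ztop 71.5 rect [413.4 355.6] 46.0 1.5 79.2
yellow 978 [321. 200.] ztop 80.9 rect [427.5 352.9] 35.3 21.3 79.4
```

View pics/w15.png

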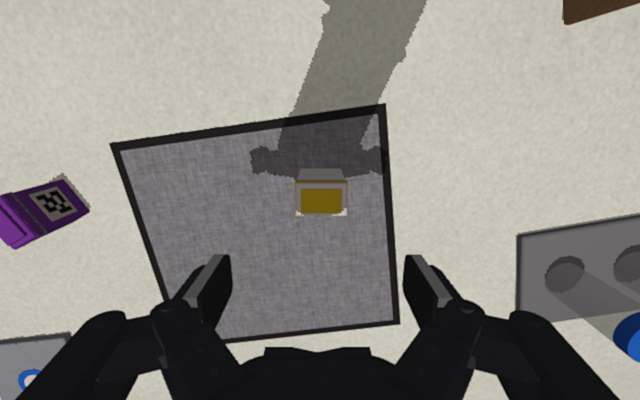

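Yellow is at (321,200), with its plain face toward the robot. I'll descend and grip.

Call:
play_rows --motion '[100,0.15,0.3,-5,0,0,0,100,0.15,0.3,-10,0,0,0,100,0.15,0.3,-13,0,0,0,100,0.15,0.3,-14.6,0,0,0,100,0.15,0.3,-14.6,0,0,0]'

```text
clock: 19.73
position: [429.0, 354.3, 37.4]
ee_rot: [0.093, 0.996, -0.001, -0.0]
contact_force: [0.5, 0.7, 0.3]
gripper_width: 85.4
```

Call:
play_rows --motion '[50,0,0,0,0,0,0,30,0,0,0,0,0,0,20,0,0,0,0,0,0,20,0,0,0,0,0,0,20,0,0,0,0,0,0]'

```text
clock: 20.35
position: [429.5, 355.9, 39.2]
ee_rot: [0.092, 0.996, 0.001, 0.001]
contact_force: [-0.5, -0.4, 6.2]
gripper_width: 44.9
```

Call:
play_rows --motion '[20,0,0,3,0,0,0,20,0,0,8,0,0,0,20,0,0,13,0,0,0,20,0,0,15,0,0,0,20,0,0,15,0,0,0]'

```text
clock: 20.98
position: [429.1, 355.7, 189.1]
ee_rot: [0.093, 0.996, 0.002, 0.001]
contact_force: [-1.2, -0.0, -2.0]
gripper_width: 45.6
```

```bash
python3 look.py w16
```

```text
20.975 pos [429.1 355.7 189.1] psi 79.3 z [ 0.002  0.003 -1.   ] F [-1.2 -0.  -2. ] w 45.6 j [ 0.98  0.3  -0.23 -0.   -1.04 -2.74]
yellow 1033 [317. 258.] ztop 223.0 rect [415.  357.6] 47.6 6.2 79.6
yellow 4308 [317. 300.] ztop 230.5 rect [427.8 355.5] 36.1 23.6 81.1
```

View pics/w16.png

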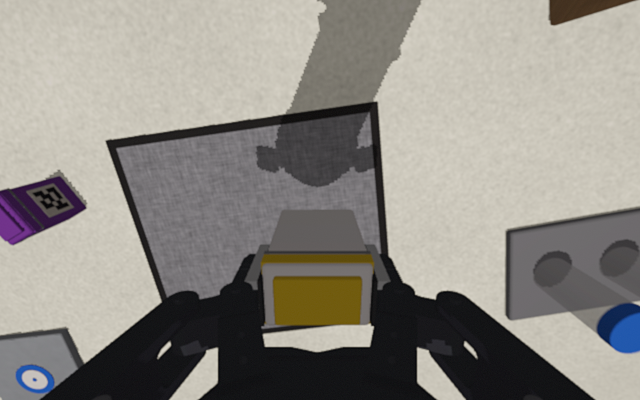

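Yellow is gripped upright at (317,300). First I'll refine the ring and stand pose from the saved wrist pictures.

Run:
```python
from h import *
for n in("w2","w3","w4","w8","w9","w10","w14"):
    z=np.load(f"pics/{n}.npz"); ci={"fovy":float(z["fovy"]),"cx":float(z["cx"]),"cy":float(z["cy"]),"R":z["R"],"t":z["t"]}
    im,d=z["im"],z["d"]
    v,u=np.nonzero(cmask(im,"blue",100)); q=onplane(ci,np.c_[u,v],12)[:,:2]
    k=np.hypot(q[:,0]-637,q[:,1]+86)<40
    if k.sum()<40: continue
    e=cv2.minEnclosingCircle(np.float32(q[k])); r=rect(q[k])
    v,u=np.nonzero(d>0); P=fromdepth(ci,np.c_[u,v],d[v,u]); 
    s=(np.hypot(P[:,0]-697,P[:,1]+88)<165)&(abs(P[:,2]-12.5)<3)
    rr=rect(P[s][:,:2]) if s.sum()>10 else None
    print(n,k.sum(),np.round(e[0],1),round(e[1],1),np.round(r[0],1),np.round(r[1:3],1),"base",rr)
```

```text
w2 511 [636.7 -86.7] 26.2 [636.5 -86.7] [51.1 51. ] base ((691.603759765625, -88.17939758300781), 249.97149658203125, 132.0589599609375, -3.4892120361328125)
w3 566 [635.7 -85.8] 26.1 [637.  -84.2] [51.6 47. ] base ((654.1666870117188, -85.0602035522461), 174.86216735839844, 132.46507263183594, -3.4244308471679688)
w4 1123 [637.  -85.4] 26.2 [637.1 -85.2] [52.  51.1] base ((696.311767578125, -103.5001220703125), 260.40045166015625, 103.36762237548828, -3.182098388671875)
w8 948 [636.1 -85.8] 26.1 [636.2 -85.8] [51.9 50.3] base ((697.0413818359375, -90.42756652832031), 260.50408935546875, 129.09674072265625, -3.3059234619140625)
w9 411 [637.  -86.5] 26.1 [631.7 -91.8] [52.3 36.7] base ((666.663818359375, -86.93728637695312), 201.8517608642578, 131.25021362304688, -3.4898452758789062)
w10 623 [635.6 -86.1] 26.0 [635.7 -86.3] [51.3 50.8] base ((678.4187622070312, -87.47952270507812), 226.06594848632812, 131.1796417236328, -3.2936630249023438)
w14 406 [635.4 -85.8] 25.9 [636.2 -91.4] [51.5 40.4] base ((655.0496215820312, -86.81641387939453), 176.88690185546875, 129.4562530517578, -3.4614105224609375)
```

Call:
play_rows --motion '[20,1.2,-2.8,0,0,0,0,20,3,-7,0,0,0,1,20,5.2,-12,0,0,0,3,20,7.4,-17,0,0,0,4,20,9.6,-22,0,0,0,5]'

```text
clock: 21.65
position: [524.2, 133.2, 185.3]
ee_rot: [0.049, 0.999, -0.001, -0.002]
contact_force: [1.3, -0.3, -1.1]
gripper_width: 45.6
```

Call:
play_rows --motion '[20,2,-5,0,0,0,1,20,4,-10,0,0,0,2,20,6,-15,0,0,0,2.4,20,7.6,-19,0,0,0,2.4,20,8.3,-21,0,0,0,2.4]'

```text
clock: 22.28
position: [607.1, -76.8, 184.8]
ee_rot: [0.03, 1.0, -0.0, -0.002]
contact_force: [-0.2, 1.0, -2.2]
gripper_width: 45.6
```

Call:
play_rows --motion '[20,0,0,0,0,0,0,20,0,0,0,0,0,0]'

```text
clock: 22.52
position: [607.2, -74.0, 186.8]
ee_rot: [0.028, 1.0, 0.0, -0.001]
contact_force: [-0.3, 0.0, -2.3]
gripper_width: 45.1
```

```bash
python3 look.py w17
python3 - <<'E'
from bench import arm
import cv2,numpy as np
for n in("scene","side"):
    im,d=arm.get_image(n); cv2.imwrite(f"pics/{n}1.png",im[:,:,::-1]); np.savez(f"pics/{n}1.npz",im=im,d=d)
E
```

```text
22.525 pos [607.2 -74.  186.8] psi 86.8 z [-0.002  0.    -1.   ] F [-0.3  0.  -2.3] w 45.1 j [ 0.14  0.4  -0.09 -0.   -1.09 -1.77]
green 1993 [ 55. 127.] ztop 17.8 rect [ 537.2 -357.4] 78.1 59.9 67.7
green 277 [  9. 144.] ztop 74.4 rect [ 545.9 -338.2] 30.9 9.3 -10.1
red 754 [207.   7.] ztop 82.0 rect [ 453.9 -147.9] 35.4 12.5 77.4
red 193 [220.  21.] ztop 75.1 rect [ 463.3 -146.7] 51.0 19.2 -80.9
red 1484 [240.  39.] ztop 17.9 rect [ 450.7 -146.9] 76.3 54.4 76.7
yellow 1033 [317. 258.] ztop 220.6 rect [593.2 -73.8] 48.0 6.5 87.9
yellow 4268 [317. 300.] ztop 228.1 rect [605.9 -74.2] 35.9 22.8 86.1
```

View pics/w17.png

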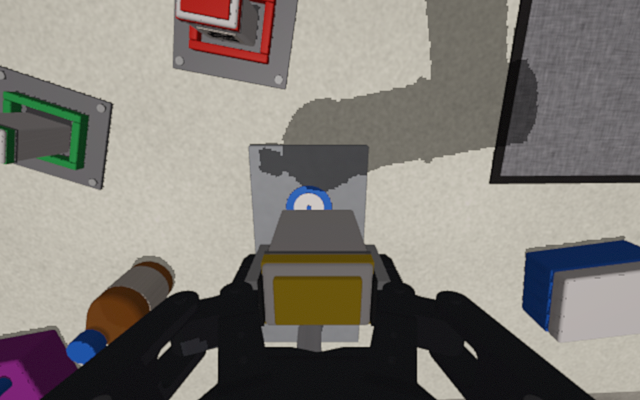

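View pics/side1.png

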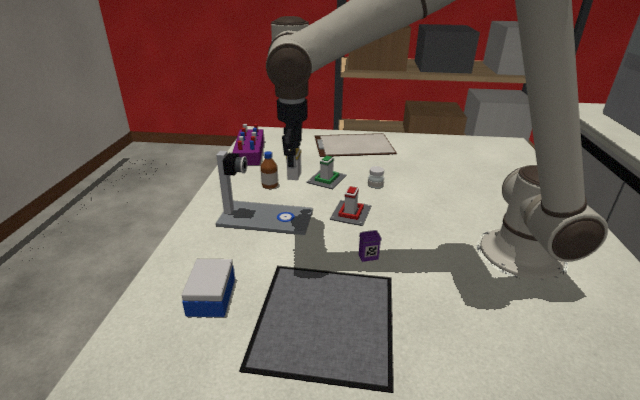

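View pics/scene1.png

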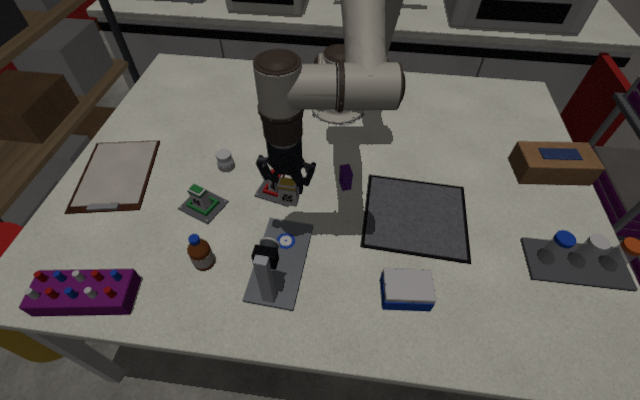

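Green and red both stand in their nests in all views, and yellow is held next to the stand. The shift to focus is about +15.5, −11, −13.5 mm.

Call:
play_rows --motion '[20,0.5,-0.4,-0.5,0,0,0,20,1.1,-0.8,-1,0,0,0,20,1.5,-1.1,-1.3,0,0,0,20,1.55,-1.1,-1.35,0,0,0,20,1.55,-1.1,-1.35,0,0,0]'

```text
clock: 23.3
position: [623.4, -86.0, 174.1]
ee_rot: [0.028, 1.0, -0.0, -0.0]
contact_force: [0.8, 0.6, -1.4]
gripper_width: 45.4
```

```bash
python3 look.py w18
python3 - <<'E'
from bench import arm
from h import *
for n in("scene","side"):
    im,d=arm.get_image(n); cv2.imwrite(f"pics/{n}2.png",im[:,:,::-1]); np.savez(f"pics/{n}2.npz",im=im,d=d)
    for th in("cart_yellow_label","lens"):
        r=arm.place_of(th,n); ci=arm.camera_info(n)
        print(n,th,[(np.round(q["uv"],1),round(q["confidence"],2),onplane(ci,q["uv"],170)[0].round(1)) for q in r[:3]], "expect",proj(ci,[636.5,-86,170] if "label" in th else [746.3,-92.3,170]).round(1))
    c=im[130:250,190:310] if n=="side" else im[150:270,220:340]
    cv2.imwrite(f"pics/{n}2c.png",cv2.resize(c[:,:,::-1],None,fx=4,fy=4,interpolation=cv2.INTER_CUBIC))
E
```

```text
23.3 pos [623.4 -86.  174.1] psi 86.7 z [-0. -0. -1.] F [ 0.8  0.6 -1.4] w 45.4 j [ 0.12  0.43 -0.06  0.   -1.07 -1.75]
green 2127 [ 53. 112.] ztop 17.8 rect [ 537.9 -355.5] 74.8 59.9 68.1
green 205 [  2. 126.] ztop 73.0 rect [ 546.8 -337.6] 30.1 3.2 -22.0
red 1457 [239.  23.] ztop 17.9 rect [ 461.3 -149.3] 76.3 33.1 77.1
yellow 1032 [317. 258.] ztop 207.9 rect [609.3 -85.7] 47.6 6.4 87.2
yellow 4271 [317. 300.] ztop 215.4 rect [622.1 -86.3] 36.2 22.7 87.3
scene cart_yellow_label [(array([280.6, 202.6]), 0.95, array([628., -89., 170.]))] expect [[281.2 205.4]]
scene lens [(array([269. , 243.4]), 0.62, array([747.8, -92.5, 170. ]))] expect [[269.2 242.9]]
side cart_yellow_label [(array([283.1, 167.3]), 0.64, array([639.1, -88. , 170. ]))] expect [[283.9 167.7]]
side lens [(array([244.6, 162.7]), 0.71, array([ 750.2, -104.6,  170. ]))] expect [[244.8 164.7]]
```

View pics/scene2c.png

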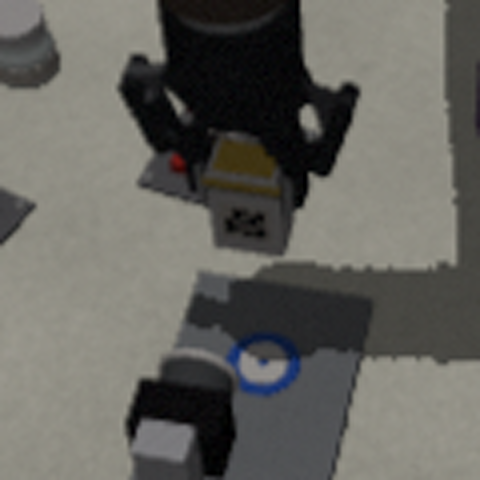

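View pics/side2c.png

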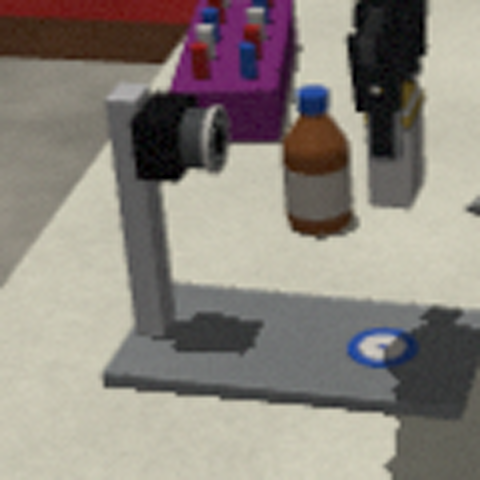

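In the scene crop the label's dark pattern is centred at about (281.3,205.5), against (281.2,205.4) expected. I'll nudge about 1 mm, settle, and check yaw and tilt from the visible back face.

Call:
play_rows --motion '[20,-0.05,0.1,-0.1,0,0,0,20,-0.05,0.1,-0.1,0,0,0,20,-0.05,0.1,-0.1,0,0,0,20,-0.05,0.1,-0.1,0,0,0,20,-0.05,0.1,-0.1,0,0,0]'

```text
clock: 24.28
position: [622.9, -84.8, 173.2]
ee_rot: [0.028, 1.0, -0.0, 0.0]
contact_force: [-1.6, -0.1, -1.9]
gripper_width: 45.2
```

```bash
python3 look.py w19
python3 - <<'E'
from bench import arm
from h import *
z=np.load("pics/w19.npz"); ci={k:z[k] for k in("fovy","cx","cy","R","t")}; im,d=z["im"],z["d"]
v,u=np.mgrid[216:250,286:350]; v=v.ravel();u=u.ravel(); P=fromdepth(ci,np.c_[u,v],d[v,u])
c=P.mean(0); n=np.linalg.svd(P-c)[2][2]; n*=-np.sign(n[0])
print("back face c",c.round(1),"z range",P[:,2].min(),P[:,2].max(),"normal yaw",np.degrees(np.arctan2(n[1],n[0])),"tilt",np.degrees(np.arcsin(n[2])))
print("axis x from face",c[:2]-15*n[:2])
s=arm.read_state(); print(abs(s["joint_vel"]).max())
im2,d2=arm.get_image("scene"); ci=arm.camera_info("scene"); cv2.imwrite("pics/scene3.png",im2[:,:,::-1])
# dark label pixels
g=cv2.cvtColor(im2,cv2.COLOR_RGB2GRAY)[196:214,270:294]; print(g)
E
```

```text
24.275 pos [622.9 -84.8 173.2] psi 86.8 z [ 0. -0. -1.] F [-1.6 -0.1 -1.9] w 45.2 j [ 0.12  0.43 -0.07  0.   -1.07 -1.75]
green 2089 [ 52. 113.] ztop 17.8 rect [ 538.1 -354.9] 73.3 59.5 68.1
green 135 [  1. 128.] ztop 71.3 rect [ 546.8 -337.8] 30.2 3.9 -18.1
red 1462 [238.  23.] ztop 17.9 rect [ 461.2 -149.4] 76.2 33.5 76.9
yellow 1033 [317. 258.] ztop 207.0 rect [608.7 -84.6] 47.7 6.8 87.1
yellow 4270 [317. 300.] ztop 214.6 rect [621.5 -85.1] 35.8 22.6 86.7
back face c [606.7 -84.  175.7] z range 150.09673627645049 315.7335042034275 normal yaw 176.70276930078006 tilt -10.382324100343174
axis x from face [621.46989849 -84.85497606]
0.0018209263102820171
[[ 43  43  40  45  47  48  46  48  50  49  49  51  53  57  59  60  60  61
   63  64  40  41  45  24]
 [ 43  36  42  50  47  45  42  43  40  43  46  45  50  48  48  48  49  51
   52  55  34  44  46  31]
 [ 45  36  54  58  56  55  53  53  51  50  52  46  43  47  41  40  44  46
   44  48  32  43  46  30]
 [ 51  40  50  61  60  60  62  61  60  59  60  57  53  54  53  53  50  49
   45  42  28  45  46  29]
 [ 46  49  49  59  61  63  61  62 
[... 680 characters left out ...]
43 142 107  72  58  55  24   0  29  28  30  36  35  35  28  38  55
   61  61  60  54  51  96]
 [143 143 140 111  72  61  60  41  34  48  49  27  22  26  19   3  16  50
   59  60  62  53  51 120]
 [143 143 142 113  72  61  62  58  55  58  59  51  49  45  38  34  31  53
   58  60  61  53  64 128]
 [141 143 143 122  77  61  61  61  62  61  62  61  62  61  56  56  51  58
   63  62  61  55  99 135]
 [141 142 140 134  92  76  69  63  61  61  60  60  62  61  62  62  61  61
   61  61  61  53 109 136]
 [143 142 140 139 128 123 122 102 102 102  82  74  75  64  61  61  62  61
   62  61  62  65 121 138]
 [142 144 141 140 139 142 146 136 136 139 127 122 124 123 104 100  91  79
   73  69  62  83 130 141]]
```

Run:
```python
from bench import arm
from h import *
z=np.load("pics/w19.npz"); ci={k:z[k] for k in("fovy","cx","cy","R","t")}; im,d=z["im"],z["d"]
v,u=np.mgrid[214:248,290:346]; v=v.ravel();u=u.ravel(); P=fromdepth(ci,np.c_[u,v],d[v,u])
for _ in range(6):
    c=np.median(P,0); n=np.linalg.svd(P-P.mean(0))[2][2]; n*=-np.sign(n[0]); r=(P-c)@n; r-=np.median(r)
    P=P[abs(r)<max(1,2*np.median(abs(r)))&1e9 if False else abs(r)<max(1.0,2.5*np.median(abs(r)))]
print(len(P),c.round(1),P[:,2].min().round(),P[:,2].max().round(),"yaw",np.degrees(np.arctan2(n[1],n[0])),"tilt",np.degrees(np.arcsin(n[2])))
s=arm.read_state(); print(s["clock"],s["position"],s["gripper_width"],abs(s["joint_vel"]).max())
```

```text
1893 [607.1 -84.2 173.3] 147.0 194.0 yaw 176.75063081313115 tilt -0.04336621119864262
24.375 [622.87132464 -84.87371377 173.18844023] 45.01349074580464 0.0016204716840320127
```

View pics/w19.png

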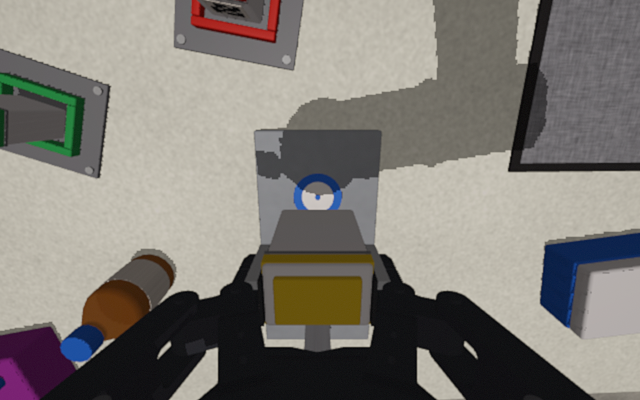

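Yellow is upright (tilt 0.04°) with yaw 176.75° against the wanted 176.7°, and it is motionless. I'm handing in.

Run:
```python
from bench import arm
print(arm.job_done()); s=arm.read_state(); print(s["clock"],s["position"],s["gripper_width"])
```

```text
the job is handed in; nothing more can be done
None
the job is handed in; nothing more can be done
```

The job is handed in, at about 24.4 s of the 72 s. Green stands in the green pass nest and red in the red reject nest, both released. Yellow is held motionless in front of the inspection camera.

- **Nests:** after release, the lid tags of green and red measured 81–82 mm high. Seated on the pocket floor they should be 81 mm. Both cartridges are centred to within about 2 mm.
- **Yellow cartridge:** its axis measured (621.5, −85.1), matching the target computed from the ring and stand to 0.1 mm; the calibration itself is good to about 2 mm. Its lid height put the label centre at about 170 mm. Yaw was 176.75° against the wanted 176.7°, and tilt was about 0.04°.
- **Forces and bystanders:** the readings between moves stayed at about 6 N or less. I never moved near the bottle, jar, tip box, purple look-alike or the stand's column and camera.
- **Checks that disagreed:**
  - The network's label point in the scene view was about 3 pixels high. The dark label pattern in the picture was at the expected pixel.
  - My first tilt fit gave −10° because of stray depth pixels. The fit with those removed gave 0.04°.

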